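# Brush off the fixture bed and stand the brush away

### The arm

A 6-joint arm with a two-finger parallel gripper is mounted at the origin on the work surface. World frame = base frame: x ahead of the robot, y to its left, z up, the work surface at z = 0. Lengths are in m, angles in rad, forces in N, time in s.
With the tool pointing down it reaches from about 0.275 to 0.875 m from the base axis. Payload 12.5 kg.
Tool frame: the origin (TCP) lies on the centre line of the jaws, within the pads' length; the fingertips stand 25 mm ahead of it and the grasp point (between the pads) lies 6 mm ahead of it; z points along the fingers, y is the direction in which the jaws open and shut (so a half turn about z gives the same grasp; the last joint's range is limited). The gripper opens to 85 mm and grips with 20 to 120 N. Pads are 22 mm wide; open, the fingers measure 114 mm over their backs; the gripper's body (76 mm by 85 mm) begins 54 mm behind the grasp point. The pads swing forward as they close: fully open they stand 13 mm farther back than shut.
Start: joints at [-1.315, 0.351, 1.652, -0, 1.139, -0.085], TCP at [0.184, -0.518, 0.256] pointing down, gripper open.
Joint ranges: [-2.75, 2.75], [-0.79, 2.1], [0.01, 2.65], [-1.57, 4.71], [0.07, 3.14], [-2.87, 2.87]. Speed limits (rad/s): [2.22, 2.22, 2.79, 3.14, 3.14, 3.14].

### API

Orientations are given as a unit quaternion [x, y, z, w].
In Python, from cell import robot gives the robot as it stands.
- The arm moves only by the tool servo_tool, never from a script. Its argument "increments" is a list of rows, each a list of 3 entries, a list of its own where there are three numbers: the opening, from -1 (shut) to 1 (fully open), then the shift along the world's x, y, z as a fraction of full scale, then the turn about the world's z as a fraction of full scale. A call has 1 to 12 rows; each row shifts and turns the pose as measured when the row begins; what a row does not reach is not made up. Full scale, the value 1, is 0.04 m for a shift and 4 degrees for a turn. A row lasts 1/10 s, in which the tool goes at most 50 mm and 8.59 degrees, less where a joint would pass 70% of its speed; a pose out of reach is approached as far as the arm can. A call with a number of a shift or a turn outside -1 to 1 is refused whole. A call with a gripper value outside its range is refused whole. The fingers move at their own pace and stop on an object; "force" is the grip in N (left out, the last holds). Time passes only in rows, so rows that do not move let the fingers close. It gives the time, the measured TCP pose, the force and the opening at its end, in the units of the state.
- robot.sense(): the state, without advancing time (a new reading comes with each control period).
- robot.grab_frame(name): name is "scene" or "top" or "wrist"; returns a dict with "pixels" (480x640x3 uint8, blue, green, red), "range_z" (480x640 float32, m along the optical axis (not along the pixel's ray), 0 where there is no reading), "fx", "fy", "cx", "cy" (pixels), "R" (3x3) and "t" (3): a world point X has camera coordinates R X + t; the wrist camera has in their place "tool_from_camera" (4x4, takes a point from camera to tool coordinates, whose origin is the TCP and whose axes are the flange's). Camera axes: x right, y down, z forward; pixel columns grow to the right and rows downward; lengths in m; the calibration is good to about 2 mm. A picture is of the moment at which its call begins: read the wrist's pose just before it.
- robot.sign_off(): hands the job in, once; it reports no verdict.
The state is a dict: "time": time; "qpos": joint angles; "joint_velocities": joint speeds; "tau": joint torques, N m; "ee_pos": TCP position; "ee_rot": TCP orientation; "ft_force": force on the tool from outside, world axes, zero at the start; "wrist_torque": the same for the moment, N m; "gripper_width": finger opening in m.
Only numpy, scipy, OpenCV 4.12 (cv2) and the standard library are available. Lean on these libraries where they do the work, as an engineer would, in place of code of your own. Each camera call takes 0.05 s, during which the arm holds its last target.

### The job

Sweep all five broken plastic pieces off the fixture bed into the red scrap tray with the brush, without touching the pieces with the gripper. Then put the brush away in the deep grey tool bin, standing upright on its foot on the bin's floor with the head up and let go. Leave the brass spacers in the blue tray and everything else on the bench where they are.

Things in the scene. Friction and masses are not known exactly. Their poses are not given: they have to be found in the camera images.
- brush_center (a point): Brush, 187 mm long, about 220 g: pale wood handle and head, dark bristles, black foot. Site on the middle line of the handle (20 mm wide, 22 mm high), 40 mm above the bristle ends and the foot's underside, on which it lies at the start, head away from the robot within 30 degrees. x: from foot to head; z: from bristle ends to wooden back. Handle spans x -83 to +3 mm from the point
- brush_head (a point): centre of the brush's wooden head block (90 mm long in x, 26 mm wide, 24 mm high), 47 mm along x from brush_center; same axes. Under it is the bristle pack, 86 mm long, 22 mm wide, from 12 to 40 mm below this point; it behaves as a stiff block
- brush_foot (a point): centre of the end face of the weighted rubber foot, a plate 12 mm thick, 44 mm (y) by 54 mm (z, from 40 mm below to 14 mm above the handle's middle line); 95 mm from brush_center to -x and 13 mm to -z; same axes. Stood on this face, head up, the brush stays up by itself; it tips over at about 15 degrees
- bed_top (a point): centre of the top of the fixture bed, a fixed aluminium plate 130 mm (x) by 160 mm (y), 45 mm above the table; x away from the robot, y along its length, z up. Far long side: fence 20 mm high; near side: lip 5 mm high (inner faces at x +59 and -59 mm). Both short ends (y +80, -80 mm) are open; a tray is set under each
- scrap_tray_floor (a point): centre of the inner floor (4 mm above the table) of the red scrap tray: 140 x 110 mm outside (x, y), 30 mm tall, walls 4 mm, fixed, axes as the bed's. It is at one end of the bed, left or right, its centre 127 mm from the bed's, near wall under the bed's overhanging edge: what is pushed over that edge falls in
- keep_tray_floor (a point): the same point of the blue tray, of the same size, at the other end of the bed; it holds two brass spacers that are to be kept
- bin_floor (a point): centre of the inner floor (4 mm above the table) of the deep grey tool bin: square, 133 mm outside, 125 mm inside, open on top, rim 110 mm above the table (106 mm above the inner floor), fixed; x and y along its sides, z up. It stands empty on the left
- scrap1_center (a point): scrap piece of plastic, black broken L-shaped corner, 20 x 16 mm, 13 to 14 mm tall, 14 g, loose on the bed at the start; point half-way up its middle
- scrap2_center (a point): scrap piece of plastic, orange broken block, 18 x 16 mm, 13 to 14 mm tall, 14 g, loose on the bed at the start; point half-way up its middle
- scrap3_center (a point): scrap piece of plastic, black stepped chunk, 20 x 14 mm, 13 to 14 mm tall, 14 g, loose on the bed at the start; point half-way up its middle
- scrap4_center (a point): scrap piece of plastic, orange broken L-shaped corner, 18 x 16 mm, 13 to 14 mm tall, 14 g, loose on the bed at the start; point half-way up its middle
- scrap5_center (a point): scrap piece of plastic, black square chunk with a boss, 16 x 16 mm, 13 to 14 mm tall, 14 g, loose on the bed at the start; point half-way up its middle
- spacer1_center (a point): brass ring spacer, 18 mm outside, 12 mm tall, loose in the blue tray; point at its centre
- spacer2_center (a point): brass ring spacer, 18 mm outside, 12 mm tall, loose in the blue tray; point at its centre
- bit_block: bystander: black block 85 x 150 x 22 mm holding rows of steel driver bits, at the back of the table; origin at the centre of its underside
- handset: bystander: dark slab handset 150 x 72 x 9 mm lying on a white paper sheet at the back; origin at the centre of its underside
- flux: bystander: small amber bottle, 36 mm diameter, 75 mm tall, on the left; origin at the centre of its underside
- tin: bystander: small open steel tin, 64 mm diameter, 35 mm tall, on the left; origin at the centre of its underside
- driver: bystander: screwdriver 180 mm long with a green handle, lying in front of the robot; origin near its middle
There are look-alikes about, which are no part of the job. There is more than one size of the part that bears brush_center; the job needs the middle-sized.

How it is judged:
By the outcome, as a careful person would: the job done as asked, in the order asked, and still so for the second after the job is handed in, with the robot touching nothing.
It also fails if it takes over 61 s, if anything falls off the work surface, if the arm or the gripper's body presses on something with over 40 N, if the wrist force passes 120 N, or if a joint passes its speed limit or range.

## Working session

There is one attempt and no reset: what is moved stays moved. The work goes in short steps, Python scripts to look and compute and a tool call to move; the robot and the scene stay as the last step left them, time stands still between calls to the robot, and variables do not carry over. Pictures are saved under pics/ and viewed, and the job is handed in when it is done.

Besides the shell and the picture viewer there is one more tool, called after "Emit:" as a command line: name --argument value ..., lists and objects as JSON in quotes. servo_tool: Moves the arm, as the interface text tells. Shift numbers are shares of 0.04 m and turn numbers shares of 4 degrees, none past 1 either way. Its arguments: {"type":"object","properties":{"increments":{"type":"array"},"force":{"type":"number"}},"required":["increments"]}

```bash
ls; mkdir -p pics; cat > h.py <<'E'
import numpy as np, cv2
from cell import robot
def grab(n):
    f=robot.grab_frame(n); np.savez('last_'+n+'.npz',**{k:np.array(v) for k,v in f.items()}); return f
def ray(f,u,v,z):
    R=np.array(f['R']);t=np.array(f['t']); d=R.T@np.array([(u-f['cx'])/f['fx'],(v-f['cy'])/f['fy'],1]); o=-R.T@t
    return o+d*(z-o[2])/d[2]
def cloud(f):
    R=np.array(f['R']);t=np.array(f['t']);Z=f['range_z'];v,u=np.mgrid[:480,:640]
    P=np.stack([(u-f['cx'])/f['fx']*Z,(v-f['cy'])/f['fy']*Z,Z],-1)
    return (P-t)@R
E
python3 - <<'E'
from h import *
s=robot.sense();print(s)
for n in('scene','top'):
    f=grab(n);cv2.imwrite(f'pics/{n}0.png',f['pixels']);print(n,f['fx'],f['cx'],f['cy'],f['R'],f['t'])
E
```

```text
pics
{'time': 0.0, 'qpos': array([-1.31459830e+00,  3.51259345e-01,  1.65240940e+00, -5.76065557e-05,
        1.13909944e+00, -8.46510094e-02]), 'joint_velocities': array([-0.00037611,  0.0007903 ,  0.00084883,  0.00204966,  0.00043484,
        0.00106615]), 'tau': array([ 1.20453198e-03, -5.06099975e+01, -2.91402608e+01, -2.71181409e-05,
        4.51808111e-03,  5.18170765e-06]), 'ee_pos': array([ 0.18376862, -0.51807695,  0.25575133]), 'ee_rot': array([ 9.85510640e-01,  1.69612597e-01, -7.64105337e-05, -5.83365023e-04]), 'ft_force': array([-0.30439228,  0.63978083, -0.44123653]), 'wrist_torque': array([0.00486881, 0.02968023, 0.0413231 ]), 'gripper_width': 0.08533377461999964}
scene 443.66937881877203 323.656059910871 237.80774051078197 [[ 0.02057363  0.99978387 -0.00298894]
 [ 0.84564616 -0.01899644 -0.53340577]
 [-0.53334727  0.00844651 -0.84585421]] [-0.08909544 -0.37111903  1.40952667]
top 600.4374793062359 311.051551591724 228.1923419082616 [[-0.01729983 -0.99975016  0.01415418]
 [-0.98186768  0.01431421 -0.18902636]
 [ 0.18877653 -0.01716765 -0.98187   ]] [0.06765261 0.5106458  1.58510248]
```

View pics/scene0.png

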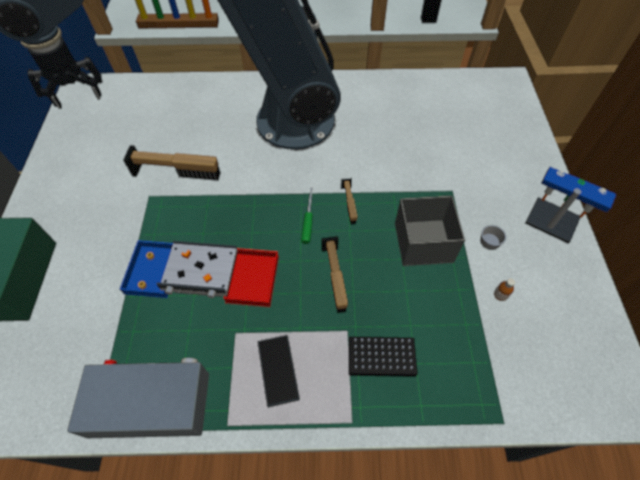

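View pics/top0.png

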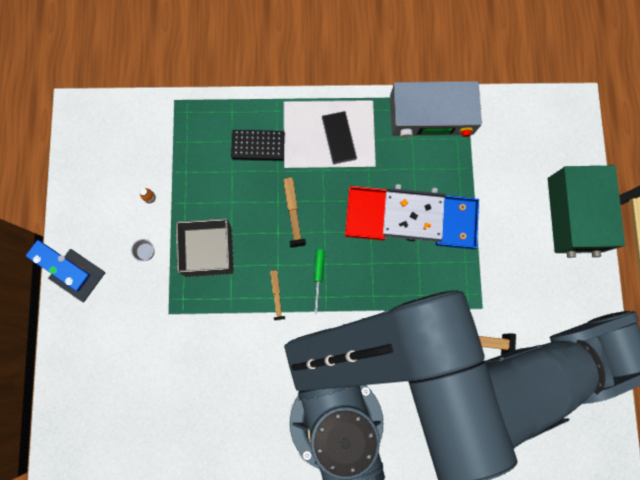

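Three brush candidates in the scene image: the large one at (172,162), a medium one at (335,273) and a small one at (349,200). I'll measure each to confirm which is 187 mm.

```bash
python3 - <<'E'
from h import *
f=dict(np.load('last_top.npz'));g=dict(np.load('last_scene.npz'))
for nm,fr,box in(('top',f,(165,80,330,250)),('scene',g,(110,140,370,320))):
    x0,y0,x1,y1=box;c=fr['pixels'][y0:y1,x0:x1];k=min(800/(x1-x0),600/(y1-y0));cv2.imwrite(f'pics/{nm}_crop.png',cv2.resize(c,None,fx=k,fy=k,interpolation=cv2.INTER_CUBIC)[:600,:800])
c=f['pixels'][170:260,335:490];cv2.imwrite('pics/bed_crop.png',cv2.resize(c,None,fx=5,fy=5,interpolation=cv2.INTER_CUBIC))
P=cloud(f);Q=cloud(g)
# brush candidates in scene by depth above table
for nm,PP,boxes in(('scene',Q,{'large':(118,140,226,185),'mid':(318,232,352,314),'small':(338,176,362,226)}),('top',P,{'mid':(280,172,310,250),'small':(266,265,290,323)})):
  for k,(a,b,c,d) in boxes.items():
    q=PP[b:d,a:c].reshape(-1,3); q=q[(q[:,2]>.012)&(q[:,2]<.15)]
    r=cv2.minAreaRect(q[:,:2].astype(np.float32)*1000);print(nm,k,len(q),r,q[:,2].max())
E
```

```text
scene large 1766 ((203.50674438476562, -342.1673583984375), (258.1260986328125, 61.88572311401367), 85.3629150390625) 0.08016111151371107
scene mid 861 ((562.9955444335938, 101.00897216796875), (188.52159118652344, 43.815582275390625), 4.705451011657715) 0.05885044795163514
scene small 333 ((334.903076171875, 154.96334838867188), (134.67242431640625, 31.12312126159668), 9.391768455505371) 0.042339103732593156
top mid 633 ((568.8203735351562, 110.43789672851562), (207.19554138183594, 67.82068634033203), 0.0612511970102787) 0.06418767474612175
top small 327 ((334.1672058105469, 151.47003173828125), (133.41050720214844, 29.984914779663086), 3.543799877166748) 0.04766167003371301
```

View pics/top_crop.png

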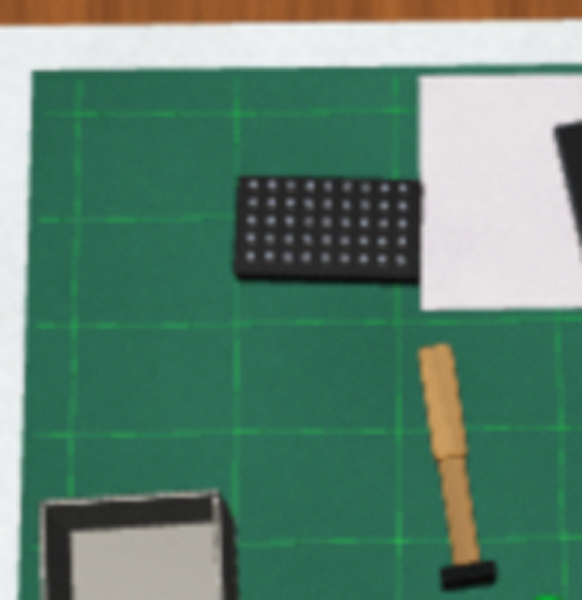

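View pics/bed_crop.png

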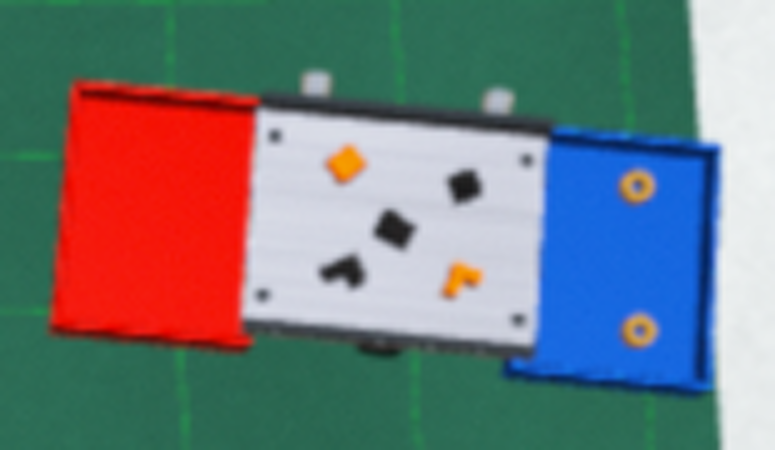

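View pics/scene_crop.png

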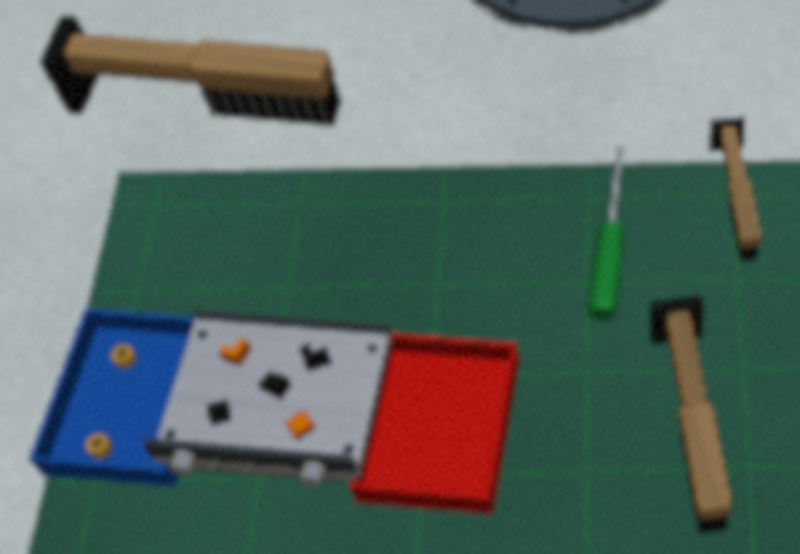

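The scene image shows the brush at (335,273) is 188 mm long, with its black foot towards the robot and its head away, so it fits "middle-sized, 187 mm". The one at (172,162) is about 258 mm and the one at (349,200) about 135 mm, so both are look-alikes. In the top image, the red tray is to the left (+y) of the bed and the blue tray with the spacers is to the right. Next I'll get exact poses.

```bash
python3 - <<'E'
from h import *
f=dict(np.load('last_top.npz'));g=dict(np.load('last_scene.npz'))
def mask(fr,lo,hi,box):
    m=cv2.inRange(cv2.cvtColor(fr['pixels'],cv2.COLOR_BGR2HSV),lo,hi);a,b,c,d=box;k=np.zeros_like(m);k[b:d,a:c]=m[b:d,a:c];return k
def quad(fr,m,z):
    cs=cv2.findContours(m,cv2.RETR_EXTERNAL,cv2.CHAIN_APPROX_NONE)[0];c=max(cs,key=cv2.contourArea)
    p=np.array([ray(fr,u,v,z)[:2]*1000 for u,v in c[:,0]],np.float32);return cv2.minAreaRect(p),len(cs)
print('mats')
for nm,fr,bx in(('top',f,(380,180,450,245)),('scene',g,(155,240,240,300))):
    m=mask(fr,(0,0,120),(179,60,255),bx);print(nm,'bed',quad(fr,m,.045))
for nm,fr,bx in(('top',f,(340,180,392,245)),('scene',g,(220,240,285,310))):
    m=mask(fr,(0,120,90),(8,255,255),bx);print(nm,'red',quad(fr,m,.03))
for nm,fr,bx in(('top',f,(430,180,490,255)),('scene',g,(115,235,180,300))):
    m=mask(fr,(100,120,60),(130,255,255),bx);print(nm,'blue',quad(fr,m,.03))
for nm,fr,bx in(('top',f,(275,170,310,244)),('scene',g,(318,242,352,312))):
    m=mask(fr,(8,60,80),(25,255,255),bx);r=quad(fr,m,.052)
    cs=cv2.findContours(m,cv2.RETR_EXTERNAL,cv2.CHAIN_APPROX_NONE)[0];c=max(cs,key=cv2.contourArea)
    p=np.array([ray(fr,u,v,.052)[:2]*1000 for u,v in c[:,0]],np.float32);print(nm,'brush wood',r,cv2.fitLine(p,cv2.DIST_L2,0,.01,.01).ravel(),p.min(0),p.max(0))
P=cloud(f);Q=cloud(g)
for nm,PP,(a,b,c,d) in(('top',P,(170,210,240,285)),('scene',Q,(385,185,475,270))):
    q=PP[b:d,a:c].reshape(-1,3);q=q[(q[:,2]>.09)&(q[:,2]<.125)];print(nm,'bin',cv2.minAreaRect(q[:,:2].astype(np.float32)*1000),len(q))
# pieces
for nm,fr,bx,PP in(('top',f,(385,190,446,240),P),('scene',g,(165,244,236,292),Q)):
    m=mask(fr,(0,0,0),(179,255,90),bx)|mask(fr,(8,120,80),(25,255,255),bx)
    n,l,s,c=cv2.connectedComponentsWithStats(m)
    for i in range(1,n):
        if s[i,4]>12: print(nm,s[i].tolist(),(ray(fr,*c[i],.055)*1000).round())
# near/far knobs heights
for (a,b,c,d) in((375,180,450,192),(400,232,425,245)):
    q=P[b:d,a:c].reshape(-1,3);print((q[q[:,2]>.03][:,2]*1000).round()[:60])
def z(u,v):return (P[v,u]*1000).round()
print('bed z',z(400,215),z(425,222),'table',z(330,215),'scene bed',(Q[265,190]*1000).round(),(Q[270,212]*1000).round())
E
```

```text
mats
top bed (((545.48828125, -221.99307250976562), (159.44134521484375, 119.08147430419922), 83.34807586669922), 3)
scene bed (((541.744384765625, -225.92698669433594), (160.9058074951172, 112.37828063964844), 83.45091247558594), 3)
top red (((557.4763793945312, -95.39958190917969), (111.55243682861328, 145.3140869140625), 83.71803283691406), 1)
scene red (((561.0269775390625, -98.1428451538086), (113.32593536376953, 144.57418823242188), 83.1706771850586), 2)
top blue (((528.6731567382812, -346.7425231933594), (113.15120697021484, 145.0912322998047), 83.6065673828125), 1)
scene blue (((536.0917358398438, -346.77764892578125), (118.58892822265625, 153.02040100097656), 83.8233642578125), 1)
top brush wood (((567.3563232421875, 110.04945373535156), (174.52487182617188, 26.347286224365234), 7.753517150878906), 1) [9.9059784e-01 1.3680600e-01 5.6738373e+02 1.1010487e+02] [481.6561   89.80769] [652.85236 131.89114]
scene brush wood (((572.4630126953125, 106.21159362792969), (176.3566436767578, 26.73396110534668), 7.701318264007568), 1) [9.90897477e-01 1.34618744e-01 5.75357117e+02 1.06486
[... 1011 characters left out ...]
.   59.   56.   52.   62.   63.   62.   64.
 1652.   56.   59.   63.   62.   62.   60.   60.   69.   57.   62.   67.
   63.   64.   55. 1652.   58.   65.   61.   59.   33.   66.   63.   67.
   66.   69.   63.   63.   66.   67.   66.   67.   72.   71.   49.   58.
   61.   65.   56.   56.   71.   31.   30.   49.   71.   66.   65.   63.]
[50. 46. 43. 49. 46. 46. 44. 48. 40. 41. 47. 43. 46. 52. 46. 42. 45. 39.
 45. 44. 42. 50. 45. 46. 34. 49. 48. 43. 41. 47. 45. 44. 43. 41. 50. 40.
 48. 52. 42. 43. 45. 49. 46. 44. 47. 51. 37. 43. 48. 46. 45. 38. 50. 42.
 49. 46. 44. 44. 42. 47.]
bed z [ 546. -186.   43.] [ 525. -253.   46.] table [558.   5.   1.] scene bed [ 541. -247.   47.] [ 556. -192.   46.]
```

Emit:
servo_tool --increments '[[1,[0.52,0.93,0],-0.2],[1,[0.52,0.93,0],-0.2],[1,[0.52,0.93,0],-0.2],[1,[0.52,0.93,0],-0.2],[1,[0.52,0.93,0],-0.2],[1,[0.52,0.93,0],-0.2],[1,[0.52,0.93,0],-0.2],[1,[0.52,0.93,0],-0.2],[1,[0.52,0.93,0],-0.2],[1,[0.52,0.93,0],-0.2],[1,[0.52,0.93,0],-0.2],[1,[0.52,0.93,0],-0.2]]'

```text
time: 1.3
ee_pos: [0.4362, -0.0557, 0.2536]
ee_rot: [0.997, 0.079, -0.0, -0.002]
ft_force: [0.4, -0.5, -0.9]
gripper_width: 0.0856
```

Emit:
servo_tool --increments '[[1,[0.48,0.8,-0.5],-0.3],[1,[0.48,0.8,-0.5],0],[1,[0.48,0.8,-0.5],0],[1,[0.48,0.8,-0.5],0],[1,[0.3,0.5,0],0],[1,[0,0,0],0]]'

```text
time: 1.9
ee_pos: [0.5286, 0.1035, 0.1693]
ee_rot: [0.998, 0.071, -0.0, -0.001]
ft_force: [0.4, -0.5, 0.4]
gripper_width: 0.0854
```

```bash
python3 - <<'E'
from h import *
s=robot.sense();print(s['ee_pos'],s['ee_rot'],s['qpos'])
f=robot.grab_frame('wrist');np.save('tfc.npy',f['tool_from_camera']);cv2.imwrite('pics/w1.png',f['pixels']);print(f['tool_from_camera'],f['fx'],f['cx'],f['cy'])
np.savez('last_wrist.npz',**{k:np.array(v) for k,v in f.items()},pos=s['ee_pos'],rot=s['ee_rot'])
E
```

```text
[0.52861696 0.10351486 0.16926407] [ 9.97502608e-01  7.06211580e-02 -9.66437665e-05 -1.09091027e-03] [0.10596385 0.43830977 1.76235888 0.00270646 0.94104195 1.53380602]
[[ 5.93137672e-04 -9.54915921e-01 -2.96875784e-01  7.62658007e-02]
 [ 9.99999824e-01  5.60391728e-04  1.95403556e-04 -1.16488068e-04]
 [-2.02272326e-05 -2.96875848e-01  9.54916086e-01 -1.17287960e-01]
 [ 0.00000000e+00  0.00000000e+00  0.00000000e+00  1.00000000e+00]] 407.0402108711878 320.426867354719 242.5097770504227
```

View pics/w1.png

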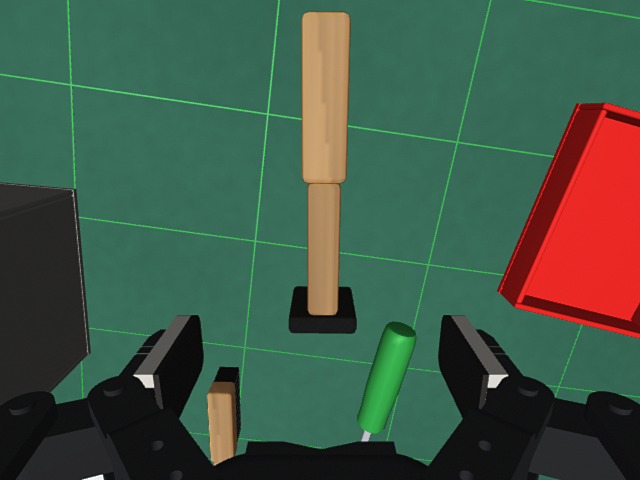

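The wrist view shows the brush centred between the jaws at u≈323, with the head/handle step at (325,183) and the small look-alike off at (225,410). I'll check the position along the handle from here.

```bash
cat >> h.py <<'E'
from scipy.spatial.transform import Rotation as Rot
def wray(f,u,v,z):
    T=f['tool_from_camera'];R=Rot.from_quat(f['rot']).as_matrix()
    d=R@(T[:3,:3]@np.array([(u-f['cx'])/f['fx'],(v-f['cy'])/f['fy'],1]));o=f['pos']+R@T[:3,3]
    return o+d*(z-o[2])/d[2]
E
python3 - <<'E'
from h import *
f=dict(np.load('last_wrist.npz'))
for u,v,z in((325,183,.051),(326,12,.052),(323,315,.051),(323,288,.054)):print((wray(f,u,v,z)*1000).round(1))
print(Rot.from_quat(f['rot']).as_euler('xyz',degrees=True))
E
```

```text
[567.7 106.8  51. ]
[654.9 119.   52. ]
[483.6  95.7  51. ]
[503.5  98.6  54. ]
[-1.79874521e+02  2.21861435e-03  8.09933779e+00]
```

Emit:
servo_tool --increments '[[1,[0,-0.05,-0.8],-0.08],[1,[0,0,-0.8],0],[1,[0,0,-0.8],0],[1,[0,0,-0.3],0],[1,[0,0,0],0]]'

```text
time: 2.45
ee_pos: [0.5265, 0.0967, 0.0599]
ee_rot: [0.998, 0.066, 0.0, -0.001]
ft_force: [0.4, -0.7, 0.1]
gripper_width: 0.0852
```

Emit:
servo_tool --increments '[[1,[0.1,0.11,-0.3],0],[1,[0,0,-0.03],0.04],[1,[0,0,0],0]]'

```text
time: 2.75
ee_pos: [0.5323, 0.1009, 0.0488]
ee_rot: [0.998, 0.068, 0.002, -0.001]
ft_force: [-0.3, -0.5, -0.2]
gripper_width: 0.0849
```

Emit:
servo_tool --increments '[[-1,[0,0.02,-0.08],0],[-1,[0,0,0],0],[-1,[0,0,0],0],[-1,[0,0,0],0],[-1,[0,0,0],0],[-1,[0,0,0],0],[-1,[0,0,0],0],[-1,[0,0,0],0]]' --force 80

```text
time: 3.55
ee_pos: [0.5333, 0.1021, 0.0473]
ee_rot: [0.998, 0.068, 0.004, -0.001]
ft_force: [0.2, -0.2, 0.1]
gripper_width: 0.0189
```

Emit:
servo_tool --increments '[[-1,[0,0,0.8],0],[-1,[0,0,0.9],0],[-1,[0,0,0.9],0],[-1,[0,-0.4,0.5],-0.3],[-1,[-0.15,-0.8,0],-0.4],[-1,[-0.15,-0.8,0],-0.4],[-1,[-0.15,-0.8,0],-0.4],[-1,[-0.15,-0.8,0],-0.4],[-1,[-0.15,-0.8,0],-0.4],[-1,[-0.15,-0.8,0],-0.4],[-1,[-0.15,-0.8,0],-0.4],[-1,[0,0,0],0]]'

```text
time: 4.75
ee_pos: [0.485, -0.1461, 0.1738]
ee_rot: [0.999, -0.043, 0.001, -0.001]
ft_force: [-0.7, 0.4, -2.8]
gripper_width: 0.0188
```

```bash
cat > w.py <<'E'
import sys
from h import *
s=robot.sense();print(s['ee_pos'],Rot.from_quat(s['ee_rot']).as_euler('xyz',degrees=True),s['gripper_width'],s['ft_force'],s['time'])
f=robot.grab_frame('wrist');cv2.imwrite(f'pics/{sys.argv[1]}.png',f['pixels'])
np.savez('last_wrist.npz',**{k:np.array(v) for k,v in f.items()},pos=s['ee_pos'],rot=s['ee_rot'])
E
python3 w.py w2
```

```text
[ 0.48503184 -0.14607112  0.17377034] [-1.79926728e+02 -7.76446747e-02 -4.93844811e+00] 0.018794445705303496 [-0.667243    0.38404847 -2.84912631] 4.75
```

View pics/w2.png

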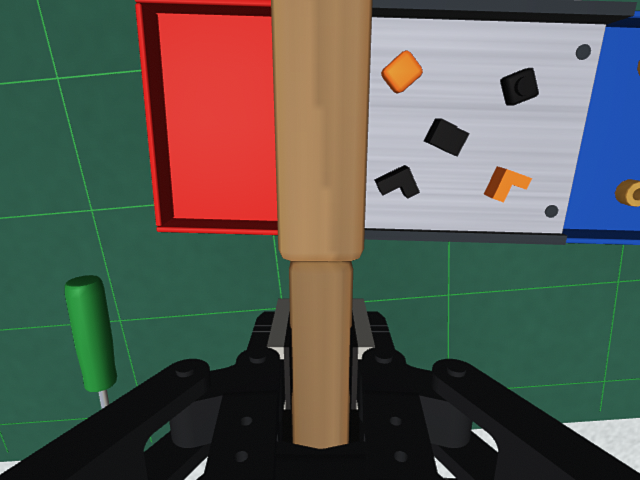

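```bash
python3 - <<'E'
from h import *
f=dict(np.load('last_wrist.npz'))
pts={'fenceL':(375,17,.045),'fenceR':(605,25,.045),'lipL':(368,229,.05),'lipR':(562,235,.05),'o':(402,71,.055),'boss':(520,86,.055),'step':(446,137,.055),'L':(398,183,.055),'oL':(507,183,.055)}
W={k:wray(f,*p)[:2]*1000 for k,p in pts.items()}
a=W['fenceR']-W['fenceL'];b=W['lipR']-W['lipL'];print(np.degrees(np.arctan2(a[0],-a[1])),np.degrees(np.arctan2(b[0],-b[1])))
th=np.radians(-6.5);ex=np.array([np.cos(th),np.sin(th)]);ey=np.array([-ex[1],ex[0]]);c=np.array([546,-223])
for k,p in W.items():print(k,p.round(),'bed',((p-c)@ex).round(1),((p-c)@ey).round(1))
E
```

```text
-6.698930514862156 -6.716905554979568
fenceL [ 610. -186.] bed 58.9 43.9
fenceR [ 595. -310.] bed 58.5 -81.1
lipL [ 493. -176.] bed -58.3 40.9
lipR [ 479. -295.] bed -58.8 -78.8
o [ 580. -198.] bed 31.3 28.8
boss [ 567. -261.] bed 25.6 -35.8
step [ 544. -222.] bed -2.3 1.1
L [ 520. -194.] bed -28.8 25.9
oL [ 515. -257.] bed -27.1 -37.4
```

Emit:
servo_tool --increments '[[-1,[-0.15,-0.8,0],-0.2],[-1,[-0.15,-0.8,0],-0.2],[-1,[-0.15,-0.8,0],0],[-1,[-0.1,-0.6,0],0],[-1,[0,0,0],0],[-1,[0,0,0],0]]'

```text
time: 5.4
ee_pos: [0.4627, -0.2636, 0.1723]
ee_rot: [0.999, -0.054, -0.001, -0.002]
ft_force: [-0.3, -0.3, -2.1]
gripper_width: 0.0192
```

Emit:
servo_tool --increments '[[-1,[-0.07,-0.4,0],-0.12],[-1,[0,-0.04,-0.4],0],[-1,[0,0,-0.4],0],[-1,[0,0,-0.4],0],[-1,[0,0,0],0],[-1,[0,0,0],0]]'

```text
time: 6.0
ee_pos: [0.4616, -0.2794, 0.1236]
ee_rot: [0.998, -0.056, -0.001, -0.002]
ft_force: [-0.0, -0.0, -1.7]
gripper_width: 0.0189
```

```bash
python3 w.py w3
```

```text
[ 0.46156042 -0.27935751  0.12358205] [-1.79743189e+02  7.77727393e-02 -6.36624112e+00] 0.01890877899293241 [-0.01555014 -0.00629183 -1.72396527] 6.0
```

View pics/w3.png

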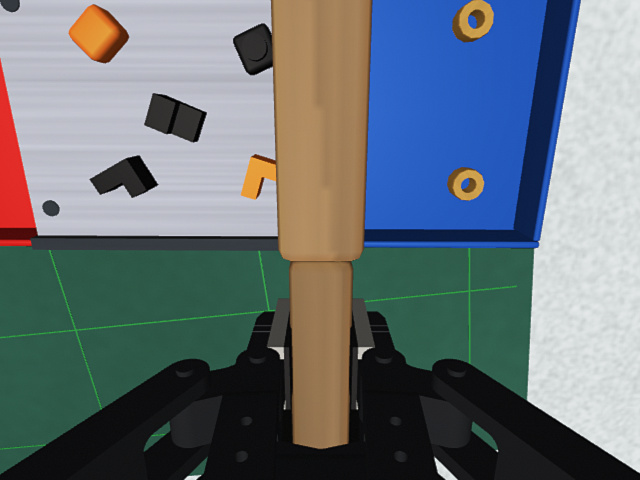

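Emit:
servo_tool --increments '[[-1,[0,-0.07,-0.35],-0.07],[-1,[0,0,-0.25],0],[-1,[0,0,0],0],[-1,[0,0,0],0]]'

```text
time: 6.45
ee_pos: [0.4621, -0.2826, 0.0989]
ee_rot: [0.998, -0.058, 0.0, -0.002]
ft_force: [0.7, 0.6, -2.4]
gripper_width: 0.0187
```

Emit:
servo_tool --increments '[[-1,[0,0,-0.11],0],[-1,[0,0,0],0],[-1,[0.025,0.2,0],0],[-1,[0.045,0.4,0],0],[-1,[0.045,0.4,0],0],[-1,[0.045,0.4,0],0],[-1,[0.045,0.4,0],0]]'

```text
time: 7.15
ee_pos: [0.4708, -0.2056, 0.095]
ee_rot: [0.998, -0.059, 0.001, -0.001]
ft_force: [0.5, 0.1, -3.5]
gripper_width: 0.0189
```

```bash
python3 w.py w4
```

```text
[ 0.47079406 -0.20557559  0.09500677] [-1.79838409e+02 -1.08510072e-01 -6.74008697e+00] 0.018916307983727978 [ 0.48247368  0.11431126 -3.53571994] 7.15
```

View pics/w4.png

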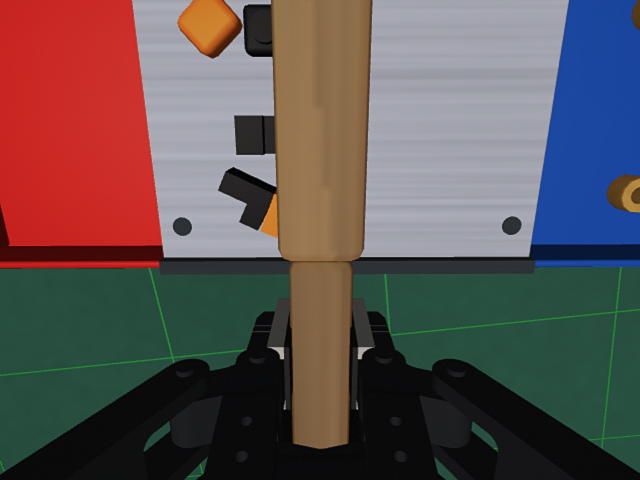

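Emit:
servo_tool --increments '[[-1,[0.045,0.4,0],0],[-1,[0.045,0.4,0],0],[-1,[0.045,0.4,0],0],[-1,[0.045,0.4,0],0],[-1,[0.045,0.4,0],0],[-1,[0.045,0.4,0],0],[-1,[0,0,0],0]]'

```text
time: 7.9
ee_pos: [0.4813, -0.0963, 0.0961]
ee_rot: [0.998, -0.055, 0.001, -0.002]
ft_force: [0.2, -0.5, -2.9]
gripper_width: 0.0187
```

```bash
python3 w.py w5
```

```text
[ 0.48129977 -0.09633937  0.0961189 ] [-1.79792529e+02 -1.19725401e-01 -6.33589504e+00] 0.018661768562369323 [ 0.21312388 -0.45089537 -2.93087902] 7.9
```

View pics/w5.png

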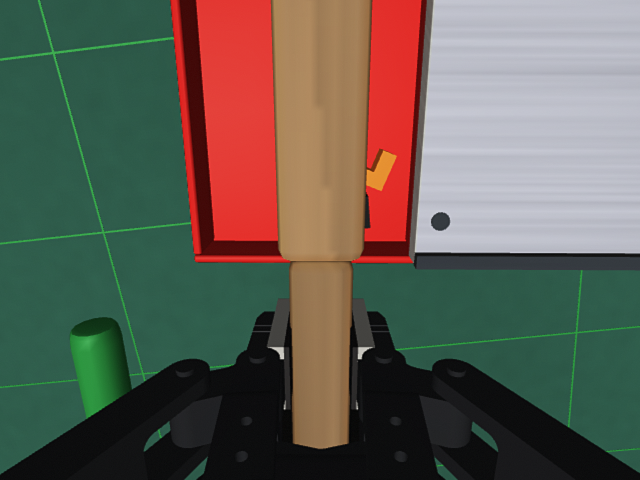

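Emit:
servo_tool --increments '[[-1,[0,0,0.6],0],[-1,[0,0,0.8],0],[-1,[0,0.2,0.8],0.2],[-1,[0.2,0.8,0],0.4],[-1,[0.25,0.8,0],0.4],[-1,[0.25,0.8,0],0.4],[-1,[0.25,0.8,0],0.4],[-1,[0.25,0.8,0],0.4],[-1,[0.25,0.8,0],0.4],[-1,[0,0.2,0],0.4],[-1,[0,0,0],0]]'

```text
time: 9.05
ee_pos: [0.5397, 0.1156, 0.1891]
ee_rot: [0.999, 0.052, 0.003, -0.001]
ft_force: [-0.1, -0.7, -2.2]
gripper_width: 0.0184
```

```bash
python3 - <<'E'
from h import *
s=robot.sense();print(s['ee_pos'],Rot.from_quat(s['ee_rot']).as_euler('xyz',degrees=True))
f=grab('top');g=grab('scene')
a=cv2.resize(f['pixels'][170:260,335:490],None,fx=5,fy=5,interpolation=2)[:, :775];b=cv2.resize(g['pixels'][230:315,110:290],None,fx=4.3,fy=4.3,interpolation=2)
cv2.imwrite('pics/t5.png',a);cv2.imwrite('pics/s5.png',b)
E
```

```text
[0.5396978  0.11563641 0.1890769 ] [-179.871932     -0.30113905    5.9689086 ]
```

View pics/t5.png

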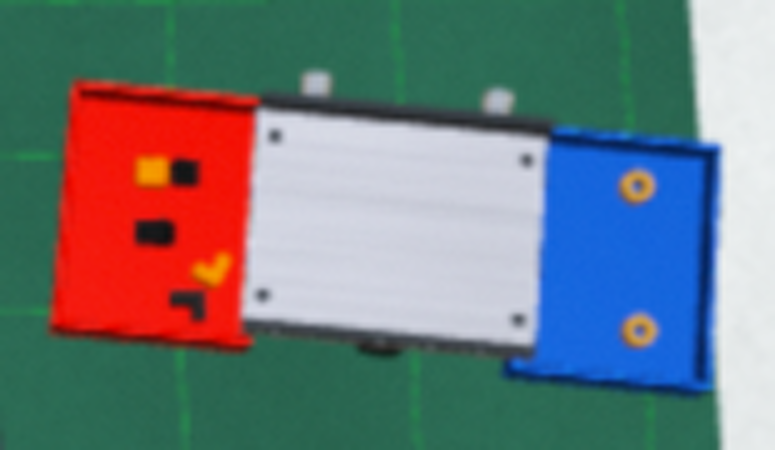

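View pics/s5.png

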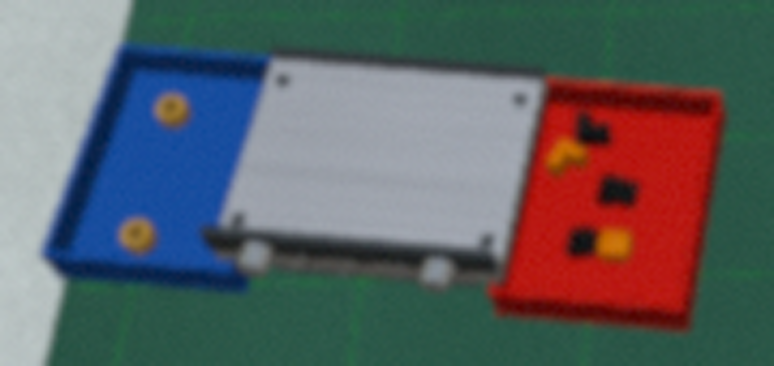

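All five pieces are in the red tray (t5 at (152,171), (185,172), (155,233), (212,268) and (190,303)). The bed is clear and both spacers are still in the blue tray. Next I'll lay the brush back on the mat so I can regrip it at the head.

Emit:
servo_tool --increments '[[-1,[0,0,-0.7],0],[-1,[0,0,-0.8],0],[-1,[0,0,-0.8],0],[-1,[0,0,-0.6],0],[-1,[0,0,-0.2],0],[-1,[0,0,-0.1],0],[-1,[0,0,0],0]]'

```text
time: 9.85
ee_pos: [0.5401, 0.1062, 0.0598]
ee_rot: [0.999, 0.045, 0.005, -0.001]
ft_force: [0.4, 0.3, -2.3]
gripper_width: 0.0186
```

Emit:
servo_tool --increments '[[-1,[0,0,-0.2],0],[-1,[0,0,-0.06],0],[-1,[0,0,0],0]]'

```text
time: 10.15
ee_pos: [0.5416, 0.106, 0.0513]
ee_rot: [0.999, 0.044, 0.007, -0.001]
ft_force: [-0.9, 1.0, -2.0]
gripper_width: 0.0188
```

Emit:
servo_tool --increments '[[-1,[0,0,-0.08],0],[-1,[0,0,-0.02],0],[0,[0,0,0],0],[1,[0,0,0],0],[1,[0,0,0],0],[1,[0,0,0],0],[1,[0,0,0],0]]'

```text
time: 10.85
ee_pos: [0.5429, 0.1064, 0.0487]
ee_rot: [0.999, 0.044, 0.009, -0.001]
ft_force: [0.5, -0.3, 0.3]
gripper_width: 0.0852
```

```bash
python3 w.py w6
```

```text
[0.5428888  0.10637357 0.04867644] [-179.92933967   -0.99860518    5.09913663] 0.08520861621683995 [ 0.4528564  -0.30854371  0.25983544] 10.85
```

View pics/w6.png

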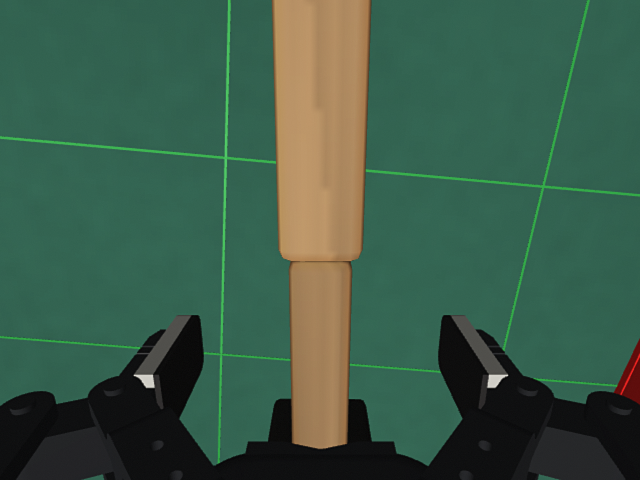

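Emit:
servo_tool --increments '[[1,[0.6,0.05,0.02],0],[1,[0.7,0.06,0],0],[1,[0.7,0.06,0],0],[1,[0.4,0.04,0],0],[1,[0,0,0],0],[1,[0,0,0],0]]'

```text
time: 11.5
ee_pos: [0.6409, 0.115, 0.0493]
ee_rot: [0.999, 0.044, 0.008, -0.001]
ft_force: [-0.4, 0.2, -0.2]
gripper_width: 0.085
```

Emit:
servo_tool --increments '[[1,[0.18,0.01,0],0],[1,[0,0,0],0],[-1,[0,0,0],0],[-1,[0,0,0],0],[-1,[0,0,0],0],[-1,[0,0,0],0],[-1,[0,0,0],0],[-1,[0,0,0],0],[-1,[0,0,0],0]]' --force 20

```text
time: 12.4
ee_pos: [0.6463, 0.1153, 0.0493]
ee_rot: [0.999, 0.045, 0.007, -0.001]
ft_force: [-0.1, 0.1, -0.8]
gripper_width: 0.0254
```

Emit:
servo_tool --increments '[[-1,[-0.11,-0.01,0.36],0],[-1,[-0.14,-0.01,0.34],0],[-1,[-0.17,-0.015,0.33],0],[-1,[-0.2,-0.018,0.32],0],[-1,[-0.23,-0.02,0.3],0],[-1,[0,0,0],0]]'

```text
time: 13.0
ee_pos: [0.6091, 0.1121, 0.1222]
ee_rot: [0.999, 0.045, 0.007, -0.001]
ft_force: [-0.1, 0.6, -2.3]
gripper_width: 0.0254
```

```bash
python3 w.py w7; python3 - <<'E'
from h import *
g=grab('scene');b=cv2.resize(g['pixels'][180:320,270:430],None,fx=4.2,fy=4.2,interpolation=2);cv2.imwrite('pics/s7.png',b)
E
```

```text
[0.6090924  0.11209529 0.12222641] [-179.93482684   -0.86207488    5.12490449] 0.025398949865798267 [-0.14645297  0.5843388  -2.33107205] 13.0
```

View pics/w7.png

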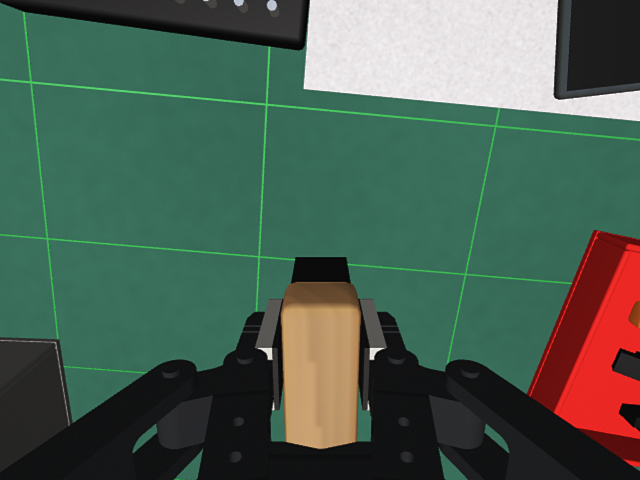

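View pics/s7.png

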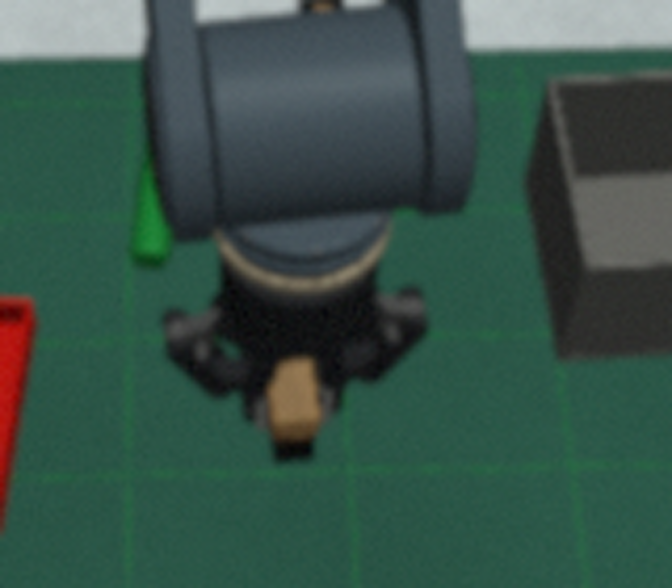

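```bash
cat > pitch.py <<'E'
from h import *
f=dict(np.load('last_wrist.npz'));T=f['tool_from_camera'];Z=f['range_z'];v,u=np.mgrid[:480,:640]
P=np.stack([(u-f['cx'])/f['fx']*Z,(v-f['cy'])/f['fy']*Z,Z],-1)@T[:3,:3].T+T[:3,3]
R=Rot.from_quat(f['rot']).as_matrix();W=P@R.T+f['pos']
hsv=cv2.cvtColor(f['pixels'],cv2.COLOR_BGR2HSV);m=cv2.inRange(hsv,(8,60,60),(25,255,255))>0;m&=(u>270)&(u<370)
for r in range(200,470,15):
    k=m[r]&(Z[r]>0)
    if k.sum()>10: print(r,k.sum(),'brush-rel (tool fwd,z world) mm',(np.median(P[r][k][:,0])*1000).round(1),(np.median(W[r][k][:,2])*1000).round(1))
E
python3 pitch.py
```

```text
290 70 brush-rel (tool fwd,z world) mm 19.5 111.9
305 77 brush-rel (tool fwd,z world) mm 18.8 122.0
320 79 brush-rel (tool fwd,z world) mm 15.0 124.7
335 78 brush-rel (tool fwd,z world) mm 9.6 124.6
350 76 brush-rel (tool fwd,z world) mm 4.2 124.5
365 76 brush-rel (tool fwd,z world) mm -1.4 124.5
380 74 brush-rel (tool fwd,z world) mm -7.3 124.2
395 73 brush-rel (tool fwd,z world) mm -13.3 123.9
410 74 brush-rel (tool fwd,z world) mm -19.4 123.7
425 72 brush-rel (tool fwd,z world) mm -25.5 123.8
440 71 brush-rel (tool fwd,z world) mm -32.1 123.5
```

The wood back stays level at z≈124 mm across its whole length, so with the full-pad grip the brush is held rigidly and does not swing. I'll set it down and regrip only the top corner of the head's end. With that small a patch of pad, the weighted foot should swing down.

Emit:
servo_tool --increments '[[-1,[0,0,-0.5],0],[-1,[0,0,-0.5],0],[-1,[0,0,-0.4],0],[-1,[0,0,-0.25],0],[-1,[0,0,-0.1],0],[-1,[0,0,0],0]]'

```text
time: 13.7
ee_pos: [0.6114, 0.1121, 0.0488]
ee_rot: [0.999, 0.045, 0.008, -0.001]
ft_force: [-0.1, -0.3, -1.9]
gripper_width: 0.0255
```

Emit:
servo_tool --increments '[[1,[0,0,0],0],[1,[0,0,0],0],[1,[0,0,0],0],[1,[0.3,0.025,0.25],0],[1,[0.25,0.022,0.25],0],[1,[0,0,0],0]]'

```text
time: 14.3
ee_pos: [0.6343, 0.1141, 0.0698]
ee_rot: [0.999, 0.045, 0.008, -0.001]
ft_force: [-0.9, 0.5, -0.4]
gripper_width: 0.0856
```

Emit:
servo_tool --increments '[[-1,[0,0,0],0],[-1,[0,0,0],0],[-1,[0,0,0],0],[-1,[0,0,0],0],[-1,[0,0,0],0],[-1,[0,0,0],0],[-1,[0,0,0],0]]' --force 20

```text
time: 15.0
ee_pos: [0.6323, 0.114, 0.0683]
ee_rot: [0.999, 0.045, 0.007, -0.001]
ft_force: [0.1, 0.2, 1.4]
gripper_width: 0.0251
```

```bash
python3 w.py w8; python3 pitch.py
```

```text
[0.63233716 0.11399845 0.068337  ] [-179.94087616   -0.80679483    5.12330666] 0.02513722412709443 [0.09284461 0.19262053 1.41155291] 15.0
320 60 brush-rel (tool fwd,z world) mm -2.1 38.4
335 64 brush-rel (tool fwd,z world) mm -2.6 49.3
350 66 brush-rel (tool fwd,z world) mm -7.7 51.5
365 64 brush-rel (tool fwd,z world) mm -14.1 51.5
380 66 brush-rel (tool fwd,z world) mm -20.7 51.6
395 64 brush-rel (tool fwd,z world) mm -27.5 51.5
410 64 brush-rel (tool fwd,z world) mm -34.4 51.5
425 63 brush-rel (tool fwd,z world) mm -41.6 51.5
440 61 brush-rel (tool fwd,z world) mm -48.9 51.4
```

View pics/w8.png

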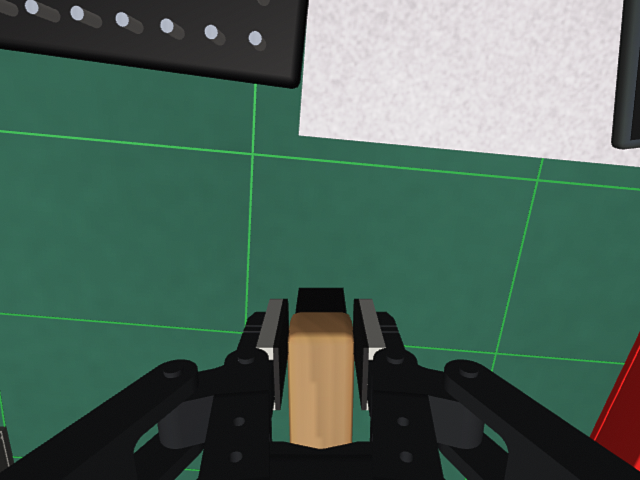

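Emit:
servo_tool --increments '[[-1,[-0.05,0,0.3],0],[-1,[-0.05,0,0.4],0],[-1,[-0.05,0,0.4],0],[-1,[0,0,0.3],0],[-1,[0,0,0],0]]'

```text
time: 15.55
ee_pos: [0.6253, 0.114, 0.1298]
ee_rot: [0.999, 0.045, 0.007, -0.001]
ft_force: [1.2, -0.8, -0.8]
gripper_width: 0.0251
```

```bash
python3 w.py w9; python3 pitch.py
```

```text
[0.62529586 0.1139621  0.12975583] [-179.9419239    -0.79944931    5.12949586] 0.02508682075319147 [ 1.23099239 -0.79482045 -0.83977922] 15.55
305 59 brush-rel (tool fwd,z world) mm 3.1 97.1
320 64 brush-rel (tool fwd,z world) mm 0.3 104.4
335 65 brush-rel (tool fwd,z world) mm -2.6 110.8
350 65 brush-rel (tool fwd,z world) mm -8.6 111.4
365 63 brush-rel (tool fwd,z world) mm -17.2 108.3
380 61 brush-rel (tool fwd,z world) mm -26.6 104.7
395 58 brush-rel (tool fwd,z world) mm -36.6 101.1
410 56 brush-rel (tool fwd,z world) mm -47.5 97.0
425 54 brush-rel (tool fwd,z world) mm -59.4 92.5
440 52 brush-rel (tool fwd,z world) mm -71.8 88.1
```

View pics/w9.png

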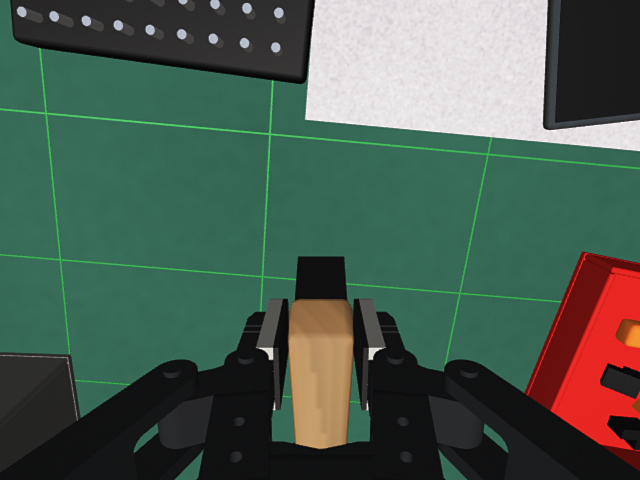

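Emit:
servo_tool --increments '[[-1,[-0.26,-0.023,0.32],0],[-1,[-0.26,-0.023,0.31],0],[-1,[-0.31,-0.028,0.26],0],[-1,[-0.31,-0.028,0.26],0],[-1,[-0.35,-0.03,0.2],0],[-1,[-0.35,-0.03,0.2],0],[-1,[0,0,0],0]]'

```text
time: 16.3
ee_pos: [0.5495, 0.1071, 0.1915]
ee_rot: [0.999, 0.045, 0.007, -0.001]
ft_force: [-0.3, -0.3, -2.5]
gripper_width: 0.0252
```

```bash
python3 w.py w10; python3 pitch.py
```

```text
[0.54953708 0.10708646 0.19146709] [-179.94321571   -0.84980332    5.11081072] 0.025233396303401354 [-0.27907489 -0.28622114 -2.51952521] 16.3
290 62 brush-rel (tool fwd,z world) mm 11.1 162.0
305 65 brush-rel (tool fwd,z world) mm 6.6 166.1
320 66 brush-rel (tool fwd,z world) mm 2.1 169.7
335 66 brush-rel (tool fwd,z world) mm -2.3 173.0
350 56 brush-rel (tool fwd,z world) mm -16.2 160.9
365 45 brush-rel (tool fwd,z world) mm -44.8 128.8
380 27 brush-rel (tool fwd,z world) mm -95.6 70.2
```

View pics/w10.png

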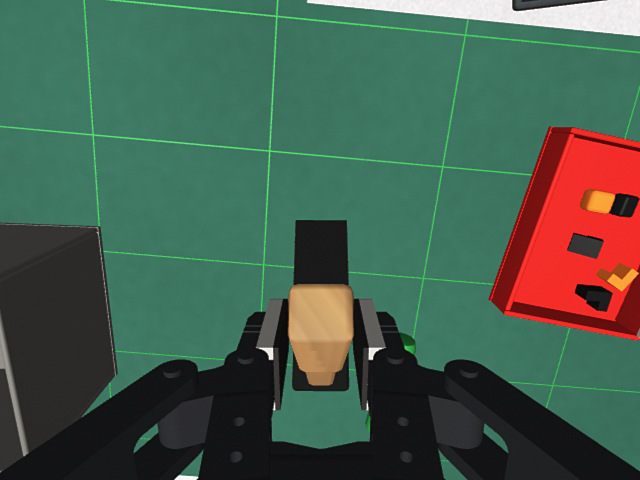

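Emit:
servo_tool --increments '[[-1,[-0.39,-0.035,0.16],0],[-1,[-0.39,-0.035,0.14],0],[-1,[-0.4,-0.036,0.08],0],[-1,[-0.4,-0.036,0.07],0],[-1,[-0.4,-0.036,0.01],0],[-1,[-0.3,-0.03,0],0],[-1,[0,0,0],0]]'

```text
time: 17.05
ee_pos: [0.4647, 0.0991, 0.2108]
ee_rot: [0.999, 0.044, 0.014, -0.001]
ft_force: [1.0, 1.4, -0.8]
gripper_width: 0.0251
```

```bash
python3 w.py w11; python3 pitch.py
```

```text
[0.46471199 0.09908096 0.210783  ] [-179.919087     -1.62323482    5.05604131] 0.025148061750839844 [ 1.00447339  1.36576973 -0.84499296] 17.05
290 68 brush-rel (tool fwd,z world) mm 14.2 188.7
305 66 brush-rel (tool fwd,z world) mm 9.0 190.4
320 66 brush-rel (tool fwd,z world) mm 3.6 191.9
335 49 brush-rel (tool fwd,z world) mm -3.2 190.7
```

View pics/w11.png

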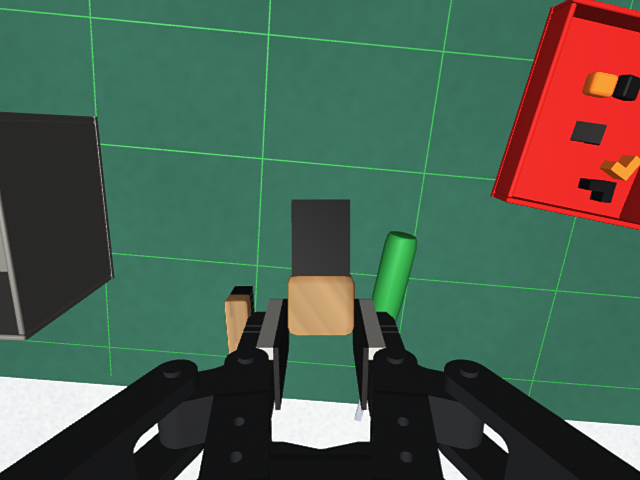

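Emit:
servo_tool --increments '[[-1,[-0.35,-0.03,-0.02],0],[-1,[-0.35,-0.03,-0.04],0],[-1,[-0.35,-0.03,-0.06],0],[-1,[-0.15,-0.01,-0.04],0],[-1,[0,0,0],0]]'

```text
time: 17.6
ee_pos: [0.4229, 0.0956, 0.2061]
ee_rot: [0.999, 0.044, 0.018, -0.002]
ft_force: [0.2, 0.1, 2.2]
gripper_width: 0.0248
```

```bash
python3 w.py w12; python3 pitch.py
```

```text
[0.42291923 0.09559505 0.2061321 ] [-179.90469763   -2.10438815    5.03132602] 0.02482099206694772 [0.23749185 0.05311808 2.23177427] 17.6
290 68 brush-rel (tool fwd,z world) mm 15.8 187.8
305 68 brush-rel (tool fwd,z world) mm 10.1 188.1
320 66 brush-rel (tool fwd,z world) mm 4.2 188.3
```

View pics/w12.png

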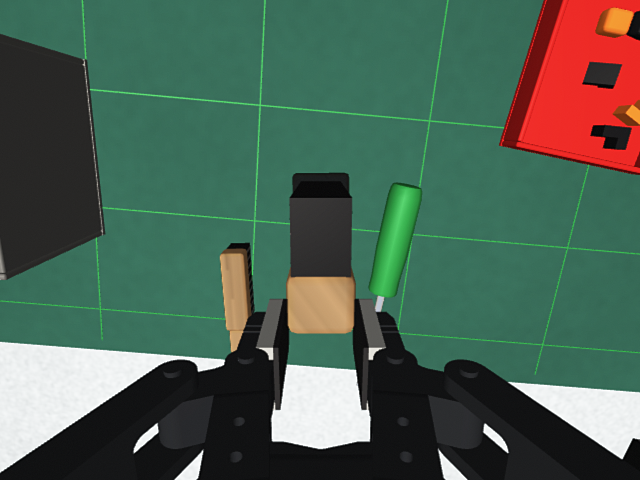

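Emit:
servo_tool --increments '[[-0.3,[0,0,0],0],[0.2,[0,0,0],0],[1,[0,0,0],0],[1,[0,0,0],0],[1,[0,0,0],0]]'

```text
time: 18.15
ee_pos: [0.4242, 0.0956, 0.2047]
ee_rot: [0.999, 0.044, 0.017, -0.002]
ft_force: [0.3, -0.5, 0.6]
gripper_width: 0.085
```

```bash
python3 w.py w13; python3 pitch.py
```

```text
[0.42420378 0.09559869 0.20468193] [-179.91140437   -1.92211878    5.01636034] 0.08496422169367633 [ 0.26029262 -0.51210017  0.59042238] 18.15
305 69 brush-rel (tool fwd,z world) mm 10.3 187.0
320 68 brush-rel (tool fwd,z world) mm 4.5 187.4
335 66 brush-rel (tool fwd,z world) mm -1.5 187.6
```

View pics/w13.png

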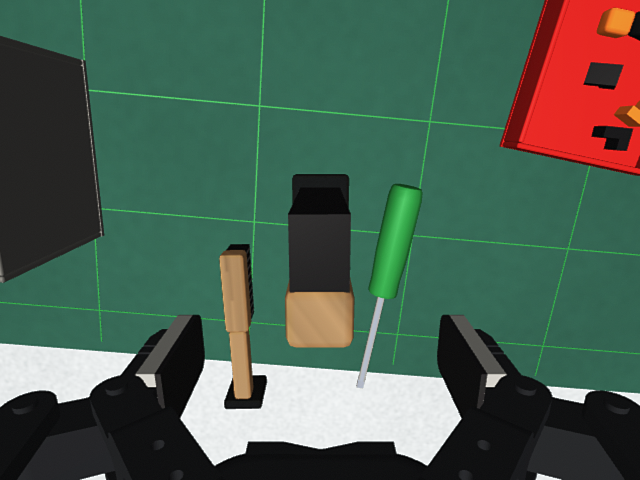

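The brush is standing upright on its foot on the mat, with its top face level at 187 mm and the head at (320,318) in w13. I'll regrip it squarely near the top of the head.

Emit:
servo_tool --increments '[[1,[0.13,0.01,-0.3],0],[1,[0,0,-0.3],0],[1,[0,0,-0.2],0],[1,[0,0,0],0]]'

```text
time: 18.6
ee_pos: [0.4302, 0.096, 0.1698]
ee_rot: [0.999, 0.044, 0.017, -0.002]
ft_force: [-0.5, -0.0, -0.2]
gripper_width: 0.0858
```

```bash
python3 w.py w14; python3 pitch.py
```

```text
[0.4301973  0.09602086 0.1698434 ] [-179.91052599   -1.94275605    5.01309965] 0.08579310604051449 [-0.52430104 -0.04960655 -0.1857249 ] 18.6
380 85 brush-rel (tool fwd,z world) mm 2.3 185.2
395 85 brush-rel (tool fwd,z world) mm -1.6 186.8
410 84 brush-rel (tool fwd,z world) mm -6.8 186.6
425 83 brush-rel (tool fwd,z world) mm -12.0 186.6
440 71 brush-rel (tool fwd,z world) mm -17.9 186.0
```

View pics/w14.png

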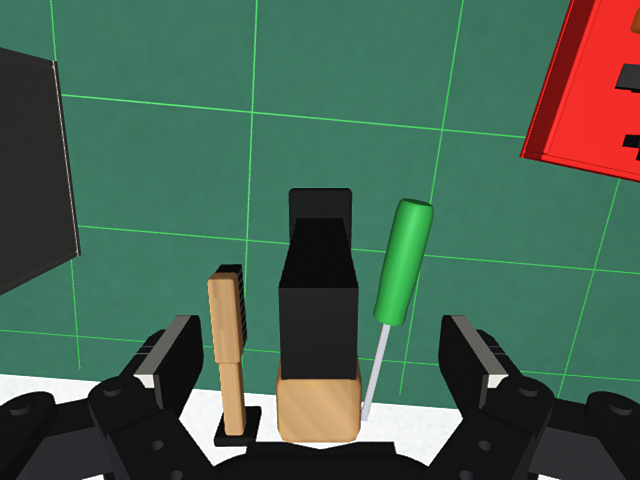

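```bash
python3 - <<'E'
from h import *
f=dict(np.load('last_wrist.npz'))
for u,v,z in((320,379,.187),(320,441,.187),(320,188,.012)):print((wray(f,u,v,z)*1000).round(1))
f=dict(f);f['pos']=np.array([0.42420378,0.09559869,0.20468193]);f['rot']=Rot.from_euler('xyz',[-179.91140437,-1.92211878,5.01636034],degrees=True).as_quat()
for u,v,z in((320,290,.187),(320,347,.187),(320,175,.012)):print((wray(f,u,v,z)*1000).round(1))
print(Rot.from_quat(f['rot']).as_matrix().round(3))
g=grab('scene');c=g['pixels'][150:290,250:410];cv2.imwrite('pics/s14.png',cv2.resize(c,None,fx=4.2,fy=4.2,interpolation=2))
E
```

```text
[433.5  96.5 187. ]
[412.2  94.6 187. ]
[464.7  99.7  12. ]
[440.8  97.3 187. ]
[417.9  95.3 187. ]
[463.8  99.8  12. ]
[[ 0.996  0.087  0.033]
 [ 0.087 -0.996  0.004]
 [ 0.034 -0.002 -0.999]]
```

View pics/s14.png

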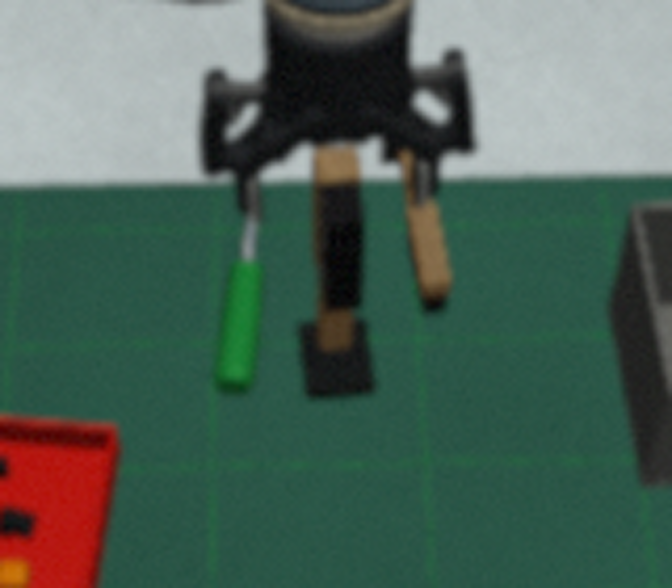

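Emit:
servo_tool --increments '[[1,[-0.12,-0.01,0.05],0],[1,[0,0,0],0],[-1,[0,0,0],0],[-1,[0,0,0],0],[-1,[0,0,0],0],[-1,[0,0,0],0],[-1,[0,0,0],0],[-1,[0,0,0],0],[-1,[0,0,0],0]]' --force 60

```text
time: 19.6
ee_pos: [0.4261, 0.0958, 0.1746]
ee_rot: [0.999, 0.044, 0.019, -0.002]
ft_force: [0.2, 0.7, 1.0]
gripper_width: 0.0255
```

```bash
python3 w.py w15; python3 pitch.py
```

```text
[0.42614379 0.09580897 0.17458776] [-179.89978758   -2.19389521    5.01928199] 0.025478683040608834 [0.19975491 0.65350355 1.02375976] 19.6
350 81 brush-rel (tool fwd,z world) mm 9.2 185.1
365 81 brush-rel (tool fwd,z world) mm 5.1 186.6
380 82 brush-rel (tool fwd,z world) mm -0.1 186.6
395 81 brush-rel (tool fwd,z world) mm -5.2 186.7
410 71 brush-rel (tool fwd,z world) mm -11.1 186.0
```

View pics/w15.png

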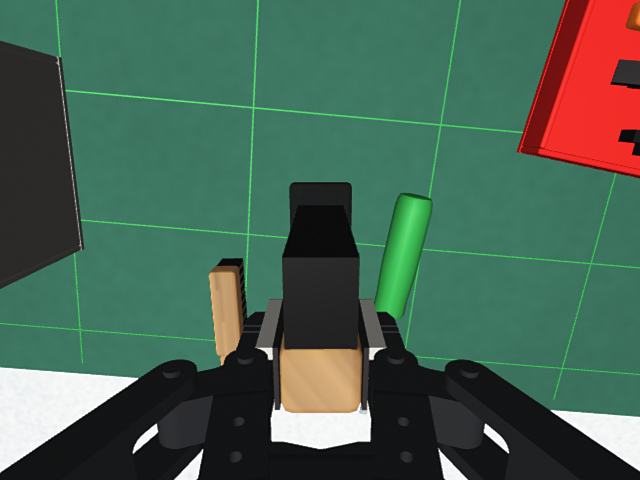

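Emit:
servo_tool --increments '[[-1,[0,0,0.5],0],[-1,[0,0,0.8],0],[-1,[0,0,0.8],0],[-1,[0,0,0.8],0],[-1,[0,0,0.7],0],[-1,[0,0,0.3],0],[-1,[0,0,0],0]]'

```text
time: 20.35
ee_pos: [0.4227, 0.0952, 0.3338]
ee_rot: [0.999, 0.044, 0.015, -0.001]
ft_force: [0.2, -0.3, -2.9]
gripper_width: 0.0256
```

Emit:
servo_tool --increments '[[-1,[0.05,0.4,0],-0.1],[-1,[0.1,0.8,0],-0.1],[-1,[0.1,0.8,0],-0.1],[-1,[0.1,0.8,0],-0.1],[-1,[0.1,0.8,0],-0.1],[-1,[0.1,0.8,0],0],[-1,[0.1,0.8,0],0],[-1,[0.05,0.4,0],0],[-1,[0,0,0],0],[-1,[0,0,0],0]]'

```text
time: 21.35
ee_pos: [0.4474, 0.3257, 0.3204]
ee_rot: [1.0, 0.025, 0.007, 0.003]
ft_force: [0.7, 0.3, -2.0]
gripper_width: 0.0252
```

```bash
python3 w.py w16; python3 pitch.py
```

```text
[0.44737312 0.32565927 0.32038991] [179.61138442  -0.77074677   2.8255907 ] 0.025215297551629157 [ 0.72687178  0.27326929 -2.0448369 ] 21.35
350 81 brush-rel (tool fwd,z world) mm 9.1 330.7
365 82 brush-rel (tool fwd,z world) mm 5.0 332.2
380 81 brush-rel (tool fwd,z world) mm -0.1 332.3
395 80 brush-rel (tool fwd,z world) mm -5.3 332.5
410 72 brush-rel (tool fwd,z world) mm -11.1 332.1
```

View pics/w16.png

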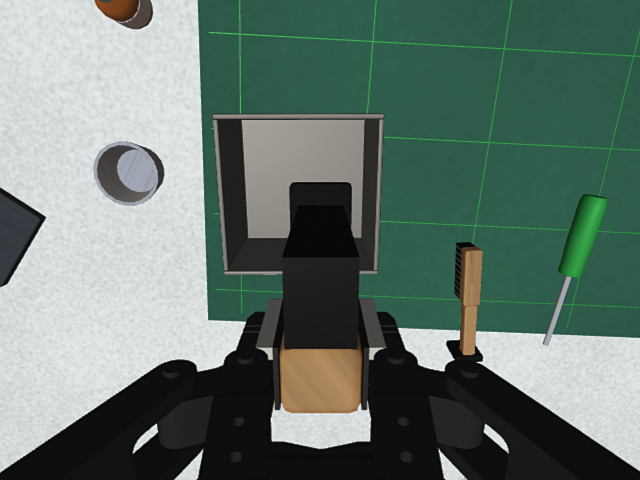

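```bash
python3 - <<'E'
from h import *
f=dict(np.load('last_wrist.npz'))
W=np.array([wray(f,u,v,.11)[:2]*1000 for u,v in((213,115),(383,115),(379,273),(223,273))]);print(W.round(),W.mean(0).round(1))
print('foot front bottom edge',(wray(f,320,183,.145)*1000).round())
E
```

```text
[[523. 411.]
 [530. 280.]
 [400. 271.]
 [393. 406.]] [461.5 342. ]
foot front bottom edge [480. 327. 145.]
```

Emit:
servo_tool --increments '[[-1,[0.1,0.4,0],0],[-1,[0,0,0],0],[-1,[0,0,-0.4],0],[-1,[0,0,-0.5],0],[-1,[0,0,0],0]]'

```text
time: 21.9
ee_pos: [0.4518, 0.3359, 0.2841]
ee_rot: [1.0, 0.022, 0.007, 0.004]
ft_force: [0.2, 0.4, -2.5]
gripper_width: 0.0253
```

Emit:
servo_tool --increments '[[-1,[-0.05,0.15,-0.4],0],[-1,[0,0.03,-0.5],0],[-1,[0,0.03,-0.5],0],[-1,[0,0.03,-0.5],0],[-1,[0,0,-0.3],0],[-1,[0,0,0],0]]'

```text
time: 22.5
ee_pos: [0.4517, 0.3417, 0.1997]
ee_rot: [1.0, 0.02, 0.01, 0.003]
ft_force: [0.4, -0.0, -2.6]
gripper_width: 0.0254
```

```bash
python3 w.py w17
```

```text
[0.45171707 0.34169729 0.19967951] [179.6663703   -1.13408476   2.3262645 ] 0.02538694854887589 [ 0.39069348 -0.04333924 -2.62831129] 22.5
```

View pics/w17.png

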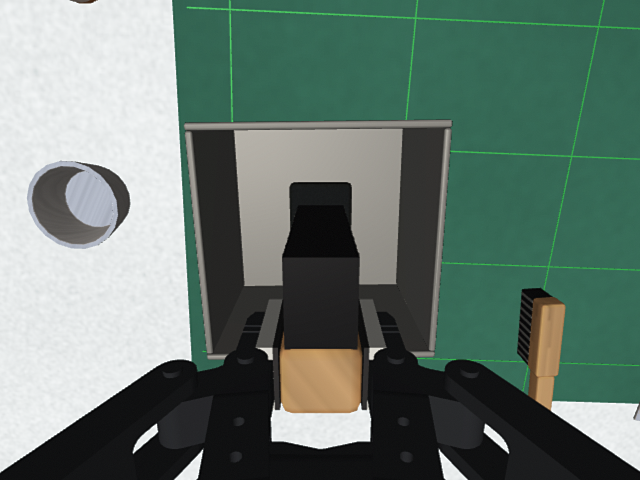

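Foot well inside the bin, about 21 mm above its floor.

Emit:
servo_tool --increments '[[-1,[0,0,-0.3],0],[-1,[0,0,-0.12],0],[-1,[0,0,0],0],[-1,[0,0,0],0]]'

```text
time: 22.95
ee_pos: [0.4532, 0.3422, 0.1853]
ee_rot: [1.0, 0.02, 0.012, 0.001]
ft_force: [-0.3, 0.4, -3.2]
gripper_width: 0.0253
```

Emit:
servo_tool --increments '[[-1,[0,0,-0.12],0],[-1,[0,0,-0.04],0],[-1,[0,0,0],0]]'

```text
time: 23.25
ee_pos: [0.4535, 0.3425, 0.179]
ee_rot: [1.0, 0.02, 0.013, 0.001]
ft_force: [0.7, -0.7, -2.0]
gripper_width: 0.025
```

Emit:
servo_tool --increments '[[-1,[0,0,-0.05],0],[-1,[0,0,-0.02],0],[-1,[0,0,0],0]]'

```text
time: 23.55
ee_pos: [0.4543, 0.3431, 0.1792]
ee_rot: [1.0, 0.02, 0.014, 0.0]
ft_force: [0.4, 0.1, -2.7]
gripper_width: 0.0257
```

Emit:
servo_tool --increments '[[-1,[0,0,-0.08],0],[-1,[0,0,-0.08],0],[-1,[0,0,0],0]]'

```text
time: 23.85
ee_pos: [0.4561, 0.3442, 0.1799]
ee_rot: [1.0, 0.02, 0.018, -0.001]
ft_force: [0.1, -0.7, -2.9]
gripper_width: 0.0255
```

```bash
python3 w.py w18;python3 pitch.py; python3 - <<'E'
from h import *
s=robot.sense();print(s['qpos'],s['tau'],s['wrist_torque'])
g=grab('scene');cv2.imwrite('pics/s18.png',cv2.resize(g['pixels'][80:290,280:500],None,fx=2.8,fy=2.8,interpolation=2))
E
```

```text
[0.45605747 0.3442334  0.1798955 ] [-179.88035529   -2.01149994    2.3435842 ] 0.025516268703144787 [ 0.12688651 -0.69283874 -2.91659479] 23.85
350 81 brush-rel (tool fwd,z world) mm 9.1 190.3
365 80 brush-rel (tool fwd,z world) mm 5.1 191.9
380 82 brush-rel (tool fwd,z world) mm -0.1 191.9
395 80 brush-rel (tool fwd,z world) mm -5.3 192.0
410 72 brush-rel (tool fwd,z world) mm -10.9 191.6
[ 0.57183623  0.46583801  1.68657157 -0.01947091  0.95777845  2.11269181] [-1.83275604e-02 -5.48039174e+01 -2.63673538e+01 -7.28341285e-02
 -2.92189600e-02  1.61525779e-03] [0.0806474  0.07464587 0.03150709]
```

View pics/s18.png

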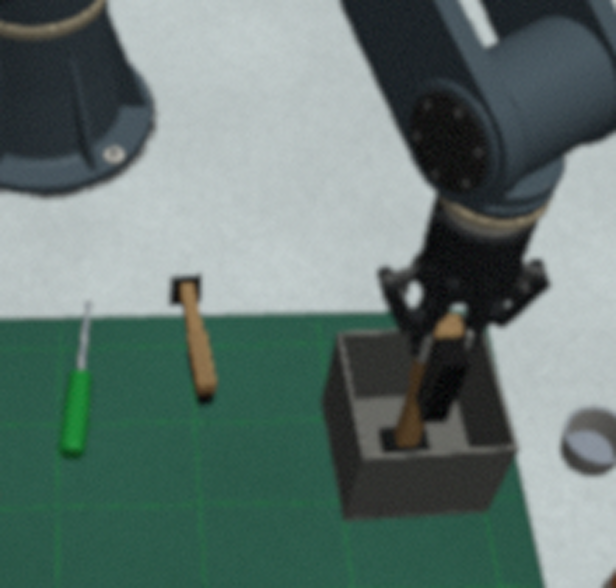

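View pics/w18.png

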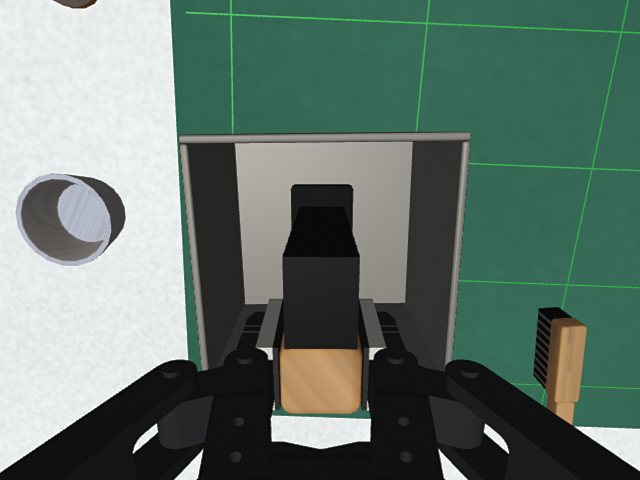

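The head top reads 191.9 mm against 191 mm expected for standing on the floor. The tool pitch is back to what it was when I gripped, so the brush is vertical. Releasing.

Emit:
servo_tool --increments '[[-0.3,[0,0,0],0],[0.2,[0,0,0],0],[1,[0,0,0],0],[1,[0,0,0],0],[1,[0,0,0],0]]'

```text
time: 24.45
ee_pos: [0.4559, 0.3441, 0.1779]
ee_rot: [1.0, 0.02, 0.017, -0.001]
ft_force: [0.0, 0.4, -0.0]
gripper_width: 0.0847
```

```bash
python3 w.py w19;python3 pitch.py
```

```text
[0.45588343 0.344101   0.17794599] [-179.92665598   -1.91477574    2.33616046] 0.08472261341825847 [ 0.04781588  0.41866686 -0.04085888] 24.45
365 83 brush-rel (tool fwd,z world) mm 5.0 189.9
380 84 brush-rel (tool fwd,z world) mm 0.4 190.5
395 82 brush-rel (tool fwd,z world) mm -4.8 190.5
410 79 brush-rel (tool fwd,z world) mm -10.2 190.6
```

View pics/w19.png

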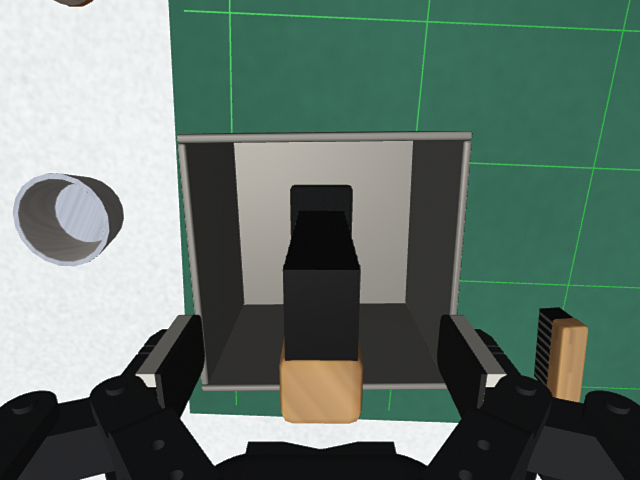

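Released and standing. Backing straight up and checking.

Emit:
servo_tool --increments '[[1,[0,0,0.4],0],[1,[0,0,0.7],0],[1,[0,0,0.8],0],[1,[0,0,0.8],0],[1,[-0.5,-0.5,0.4],0],[1,[-0.5,-0.8,0],0],[1,[0,-0.8,0],0],[1,[0,-0.8,0],0],[1,[0,-0.8,0],0],[1,[0,-0.8,0],0],[1,[0,0,0],0],[1,[0,0,0],0]]'

```text
time: 25.7
ee_pos: [0.4125, 0.1579, 0.3069]
ee_rot: [1.0, 0.021, 0.018, -0.001]
ft_force: [-1.3, -0.3, 0.3]
gripper_width: 0.0855
```

```bash
python3 - <<'E'
from h import *
print(robot.sense()['ee_pos'])
f=grab('top');g=grab('scene');cv2.imwrite('pics/tF.png',f['pixels']);cv2.imwrite('pics/sF.png',g['pixels'])
cv2.imwrite('pics/sFc.png',cv2.resize(g['pixels'][170:280,360:520],None,fx=5,fy=5,interpolation=2))
Q=cloud(g)[185:270,385:475].reshape(-1,3);print(np.sort(Q[:,2])[-8:]);
E
```

```text
[0.41249631 0.15788008 0.30687969]
[0.99403074 0.99403074 0.99403074 0.99403074 0.99403074 0.99403074
 0.99403074 0.99403074]
```

View pics/sF.png

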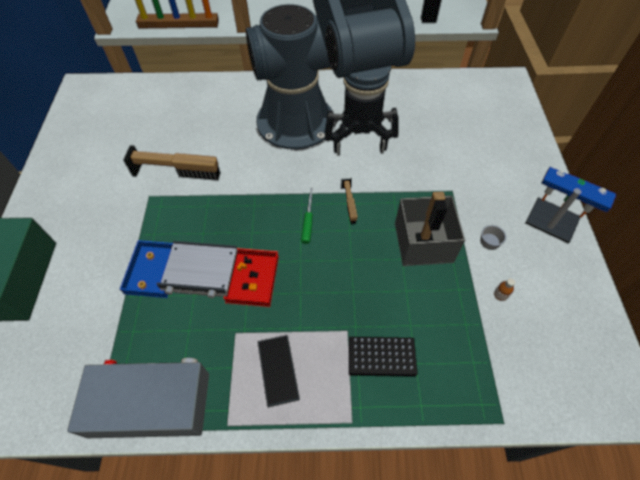

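View pics/sFc.png

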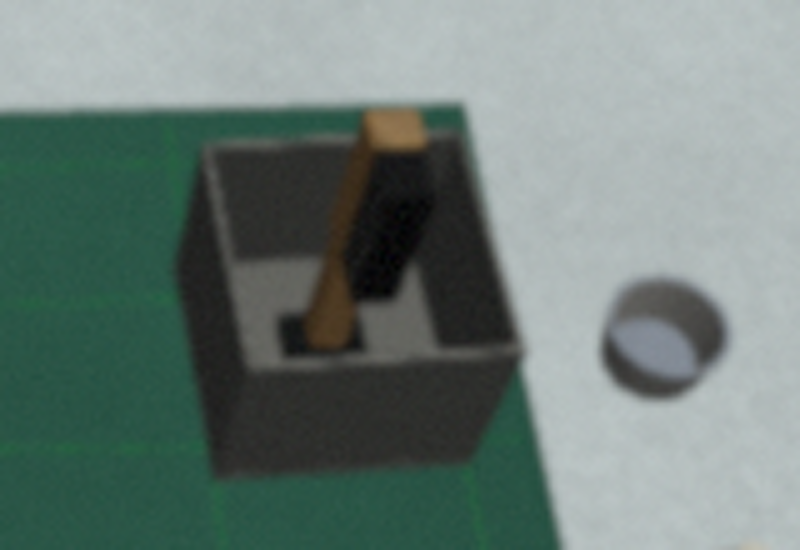

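View pics/tF.png

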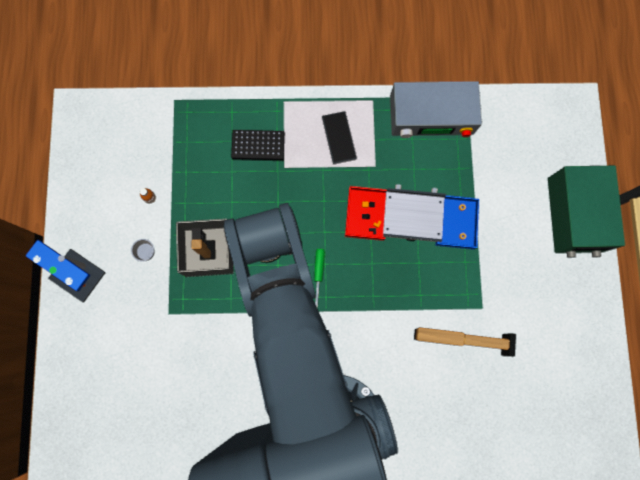

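The scene view shows the brush standing in the bin at (430,220), in line with the vertical walls. The five pieces are in the red tray, the bed is empty, and everything else is where it started. Handing in.

```bash
python3 -c "
from cell import robot
robot.sign_off()"
```

```text
the job is handed in; nothing more can be done
```

The job is done and handed in at about 26 s of the 61 s allowed. All five scrap pieces are in the red tray, and the middle-sized brush is standing upright and released in the grey bin.

- **Sweep:** One pass with the brush toward the red end cleared the bed. No gripper contact with the pieces was planned or seen.
- **Upright:** The tool can't tilt, so I stood the brush up on the mat first. The first head grip held it rigid and didn't turn it. I set it down, regripped a small corner of the head, and it pivoted up on its foot. I then regripped it squarely and carried it to the bin.
- **Last checks:** The bed was empty and both spacers were still in the blue tray. Nothing else looked moved in the final overhead and front pictures. After release, the brush's top face read about 190.5 mm against 191 mm expected, and level. The gripper was clear.
- **What disagreed:** One camera estimate of the brush head, taken before the second regrip, was about 6 mm off from the next; I used the later one because it matched the foot's position. During the last few millimetres of lowering, the wrist force never clearly showed contact with the bin floor. I relied on the height reading instead: 191.9 mm just before release, so it settled by about 1 mm. A final height check from the front camera was no use because it picked up the arm, so the final check of the brush standing is visual.

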